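Press home a scent bottle's stopper with one turn of the flywheel

ROBOT

A 7-joint arm with a two-finger parallel gripper is mounted at the origin on the work surface. World frame = base frame: x ahead of the robot, y to its left, z up, the work surface at z = 0. Lengths are in m, angles in rad, forces in N, time in s.
With the tool pointing down it reaches from about 0.425 to 0.925 m from the base axis. Payload 6.8 kg.
Tool frame: the origin (TCP) lies on the front face of the gripper's body, between the roots of the fingers; the fingertips stand 73 mm ahead of it and the grasp point (between the pads) lies 54 mm ahead of it (env.nose_length is the distance from the TCP to the fingertips, in m); z points along the fingers, y is the direction in which the jaws open and shut (so a half turn about z gives the same grasp; the last joint's range is limited). The gripper opens to 85 mm and grips with 20 to 120 N. Pads are 22 mm wide; open, the fingers measure 114 mm over their backs; the gripper's body (76 mm by 85 mm) begins 54 mm behind the grasp point. The pads swing forward as they close: fully open they stand 13 mm farther back than shut.
Start: joints at [1.228, 0.477, 0.022, 1.555, -0.011, 1.109, -0.083], TCP at [0.157, -0.656, 0.304] pointing down, gripper open.
Joint ranges: [-2.96, 2.96], [-0.34, 2.1], [-1.41, 1.46], [0.24, 2.44], [-1.37, 4.51], [0.17, 1.92], [-2.96, 2.96]. Speed limits (rad/s): [2.39, 2.39, 3.14, 3.14, 3.14, 3.14, 3.14].

INTERFACE

Orientations are given as a unit quaternion [w, x, y, z].
In Python, from cell import env, kin, camera, calibration, job gives the robot as it stands. The module is installed in compiled form; this text tells all that it offers. Calls block until the motion is done:
- env.reach(position, orientation): joint-space move of the TCP to a pose.
- env.movel(position, velocity=0.15, rot=None, stop_force=None): straight line of the TCP; rot=None keeps the orientation; velocity is the mean speed in m/s. With stop_force (N) it stops when the force on the tool has changed by that much, and returns True; else False.
- env.goto_joints(angles): joint-space move.
- env.grip(opening, f_grip=None): finger opening in m; f_grip is the grip in N (None keeps the last); returns when the fingers have stopped.
- env.dwell(seconds).
- kin.inverse_kinematics(position, orientation): joint angles nearest the present ones, or None.
- env.get_state(): the state.
- camera(name): name is "scene" or "top"; returns (picture, depth): 480x640x3 uint8, blue, green, red; 480x640 float32, m along the optical axis (not along the pixel's ray), 0 where there is no reading.
- calibration(name): a dict with "fx", "fy", "cx", "cy" (pixels), "rvec" (rotation vector, rad) and "tvec" (3), from world to camera coordinates, as OpenCV has them. Camera axes: x right, y down, z forward; pixel columns grow to the right and rows downward; lengths in m; the calibration is good to about 2 mm. A picture is of the moment at which its call begins. calibration takes no time and is no camera call.
A pose or a line that the arm cannot do raises env.PlanningError and nothing moves.
- job.job_done(): hands the job in, once; it reports no verdict.
The state is a dict: "time": time; "qpos": joint angles; "joint_velocities": joint speeds; "joint_torque": joint torques, N m; "tcp_pos": TCP position; "orientation": TCP orientation; "force": force on the tool from outside, world axes, zero at the start; "torque": the same for the moment, N m; "opening": finger opening in m.
Only numpy, scipy, OpenCV 4.12 (cv2) and the standard library are available. Lean on these libraries where they do the work, as an engineer would, in place of code of your own. Each camera call takes 0.05 s, during which the arm holds its last target.

TASK

Lay the sample bottle whose stopper still stands proud in the press's cradle, stopper towards the ram, and let go of it. Then take the flywheel's handle and turn it steadily, without spinning it, counter-clockwise (seen from above) through one full revolution, so that the ram presses the stopper home and draws back, until you feel the wheel come up against its stop; bear on the stop for a moment with a push of 12 to 20 newtons at the handle, and do not slam or force it. Let go, leaving the bottle in the cradle and the other bottles and the pot where they stand.

Things in the scene. Friction and masses are not known exactly. Their poses are not given: they have to be found in the camera images.
- sample: Bottle to close: square amber glass lying on a flat, 70 g. Body 64 long, 22 wide, 22 high; then a round neck 15 dia, 8 long; then a black stopper head 18 dia, 12 long, standing 8 proud of the neck. Origin: underside, 44 from the bottom end, 20 from the shoulder; +x points to the stopper (body's middle at x = -12), z up. Lies in either of two places.
- stopper (a joint): How far the stopper has been pushed into the sample bottle, m: 0 = standing proud as at the start, 0.008 = head flush on the neck. Takes about 20 N along the bottle's axis.
- stopper_end (a point): Middle of the stopper head's outer end face on the sample bottle (bottle frame x = 48 while proud, 40 when home; 11 above the underside).
- finished: A look-alike bottle that is already closed (stopper head flush on the neck, so 8 shorter). Leave it alone. Same origin and axes as the sample.
- press: Bench stopper press, fixed, grey: base 130 x 370 x 14 high, from -150 to +220 along its y; towards +y a gearbox 110 x 170, 86 high, carrying the flat flywheel on a vertical axis; towards -y the cradle. Origin: under the base, 70 to +y of the cradle point, 120 to -y of the wheel axis. Position and yaw change.
- cradle (a point): On the cradle's floor, 50 above the bench, axes as the press. The sample's origin belongs here, its +x along this +y (to the ram). Anvil face 44 to -y, 80 high; lay the bottle 0 to 12 off it, the ram pushes it home. Rail 18 wide; side walls 25 apart, 8 high, flared to 15, at y -44 to -31 and +7 to +24; open for fingers between (drop 36).
- ram (a joint): Advance of the ram, m: round steel rod 14 dia with a 20 dia tip, 61 above the bench, moving towards -y of the press. 0 = drawn back (tip 68.5 to +y of the cradle point), 0.0285 = fully forward at half a turn of the wheel. Driven only by the flywheel, through a crank and rod inside the gearbox.
- flywheel (a joint): Turn of the wheel, rad, counter-clockwise from above; within 0.06 of 0 at the start; one revolution = 6.283. Steel disc 160 dia, 12 thick, top 104 above the bench, 1.1 kg; friction about 3 N at the handle, some 5 N more while pressing; stays where it is left. Turn it steadily, well under a turn a second (6 rad/s).
- wheel_axis (a point): Point on the flywheel's vertical axis, 130 above the bench; x, y axes as the press.
- handle_mid (a point): Middle of the grip handle on the flywheel: upright black cylinder 23 dia, from 110 to 154 above the bench, spinning freely on its own pin, 62 from the wheel axis. This point is 132 above the bench. At flywheel 0 the handle lies on the press's +x side of the axis.
- stop_finger: Swinging steel stop, 8 dia, upright by the rim, 89 from the axis, top 112 high. Origin on the wheel axis, +x to the finger. A lug on the rim meets it near the end of the turn, carries it lightly some 0.54 rad, then stops dead, anywhere within 0.2 rad of 6.283: found only by feel. Push there with 12 to 20 N at the handle; over 16 N on the stop harms it.
- dropper_a: Amber dropper bottle, upright, 27 dia x 96 high, a bystander; origin under its centre.
- dropper_b: As dropper_a, another bystander.
- dropper_c: As dropper_a, another bystander.
- salve_pot: Small amber glass pot, open, 60 dia x 50 high, a bystander; origin under its centre.
Mind the look-alikes: they are no part of the job. What is shaped like the sample but blue or green is not meant.

How it is judged:
On the way, in this order (a step that is already met when the one before it is completed fails the run):
1. the sample bottle lies in the cradle, stopper towards the ram, let go of, with the wheel not yet turned and the stopper still proud (x of sample in the frame of cradle between -0.004 and 0.004 m and z of sample in the frame of cradle between -0.003 and 0.004 m and y of sample in the frame of cradle between -0.003 and 0.015 m and y of stopper_end in the frame of cradle above 0.03 m and contact force between the fingers and sample below 0.2 N and value of joint flywheel below 0.4 rad and value of joint stopper below 0.003 m), for 0.2 s.
2. half a revolution: the ram is fully forward and has pressed the stopper home (value of joint ram above 0.0275 m and value of joint stopper above 0.0062 m).
3. the revolution is completed: the wheel bears on its stop with at least 4 N (value of joint flywheel above 6.05 rad and contact force between flywheel and stop_finger above 4 N), for 0.2 s.
At the end, for the whole second after the job is handed in: Sample bottle at rest in the cradle (4 mm sideways and in height, 5 mm from the anvil), stopper to the ram and pushed in over 6.2 mm; ram drawn back within 1.5 mm; flywheel at rest one revolution on, at its stop (6.05 to 6.52 rad) (x of sample in the frame of cradle between -0.004 and 0.004 m and z of sample in the frame of cradle between -0.003 and 0.004 m and y of sample in the frame of cradle between -0.003 and 0.005 m and y of stopper_end in the frame of cradle above 0.03 m and value of joint stopper above 0.0062 m and value of joint flywheel between 6.05 and 6.52 rad and value of joint ram below 0.0015 m and velocity of joint flywheel between -0.05 and 0.05 rad/s and linear speed of sample below 0.02 m/s); the robot touches nothing.
It fails at once if the wheel is slammed or forced against its stop (more than 16 N) (value of joint flywheel above 6.05 rad and contact force between flywheel and stop_finger above 16 N).
It fails at once if the wheel is spun fast (over 6 rad/s, about a turn a second, either way) (velocity of joint flywheel above 6 rad/s or velocity of joint flywheel below -6 rad/s).
It fails at once if another bottle or pot is disturbed (moved more than 30 mm) (distance of any of finished, dropper_a, dropper_b, dropper_c, salve_pot from where it was at the start of the episode above 0.03 m).
It also fails if it takes over 70 s, if anything falls off the work surface, if the arm or the gripper's body presses on something with over 40 N, if the wrist force passes 120 N, or if a joint passes its speed limit or range.

## Working session

There is one attempt and no reset: what is moved stays moved. The work goes in short steps, each a Python script; the robot and the scene stay as the last script left them, time stands still between calls to the robot, and variables do not carry over. Pictures are saved under pics/ and viewed, and the job is handed in when it is done.

```bash
mkdir -p pics; ls; python3 - <<'E'
from cell import env, kin, camera, calibration, job
import cv2, numpy as np
for n in ("scene","top"):
    p,d=camera(n); cv2.imwrite(f"pics/{n}0.png",p); np.save(f"pics/{n}0_d.npy",d); np.save(f"pics/{n}0_p.npy",p)
    print(n,{k:np.round(v,4).tolist() for k,v in calibration(n).items()}, (d>0).mean())
s=env.get_state(); print({k:np.round(v,3).tolist() for k,v in s.items()}, env.nose_length)
E
```

```text
pics
scene {'fx': 567.0672, 'fy': 567.0672, 'cx': 316.0094, 'cy': 236.6796, 'rvec': [0.9775, 2.4291, -1.1305], 'tvec': [0.3959, -0.1143, 1.4545]} 0.9959407552083334
top {'fx': 582.2255, 'fy': 582.2255, 'cx': 315.485, 'cy': 235.4756, 'rvec': [2.2072, -2.1704, 0.0748], 'tvec': [-0.0364, 0.4816, 1.4653]} 0.9961067708333333
{'time': 0.1, 'qpos': [1.228, 0.478, 0.022, 1.556, -0.012, 1.109, -0.083], 'joint_velocities': [-0.002, -0.0, -0.0, -0.003, -0.003, 0.002, -0.001], 'joint_torque': [0.005, -59.775, 1.614, -28.195, 0.013, 0.005, -0.0], 'tcp_pos': [0.157, -0.656, 0.303], 'orientation': [-0.001, 0.993, 0.117, -0.0], 'force': [0.126, 0.363, 0.024], 'torque': [0.028, -0.053, -0.021], 'opening': 0.086} 0.0726
```

View pics/scene0.png

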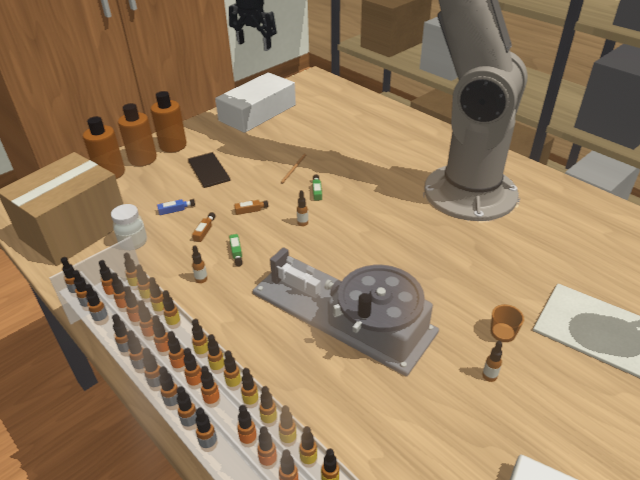

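View pics/top0.png

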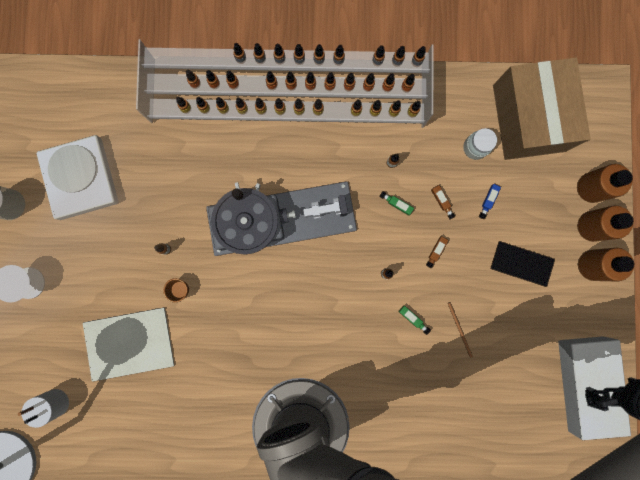

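```bash
python3 - <<'E'
import cv2, numpy as np
t=np.load("pics/top0_p.npy"); s=np.load("pics/scene0_p.npy")
a=cv2.resize(t[175:275,370:510],None,fx=5,fy=5,interpolation=cv2.INTER_CUBIC)
cv2.imwrite("pics/c1.png",a)
b=cv2.resize(s[180:265,155:285],None,fx=6,fy=6,interpolation=cv2.INTER_CUBIC)
cv2.imwrite("pics/c2.png",b)
c=cv2.resize(t[170:265,200:365],None,fx=4.8,fy=4.8,interpolation=cv2.INTER_CUBIC)
cv2.imwrite("pics/c3.png",c)
E
```

```text
(no output)
```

View pics/c1.png

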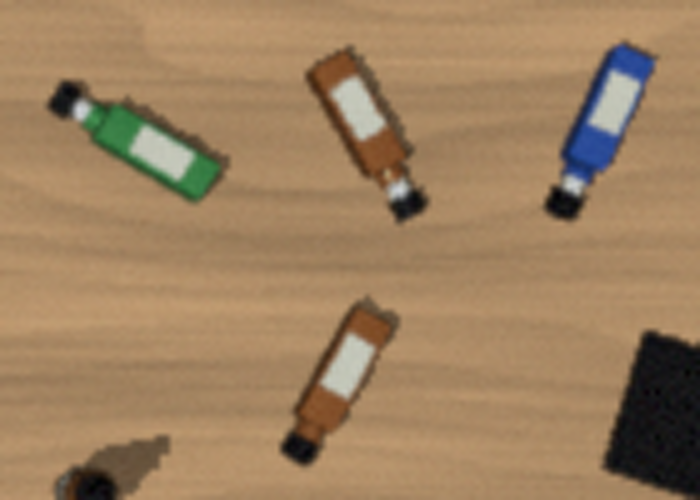

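View pics/c2.png

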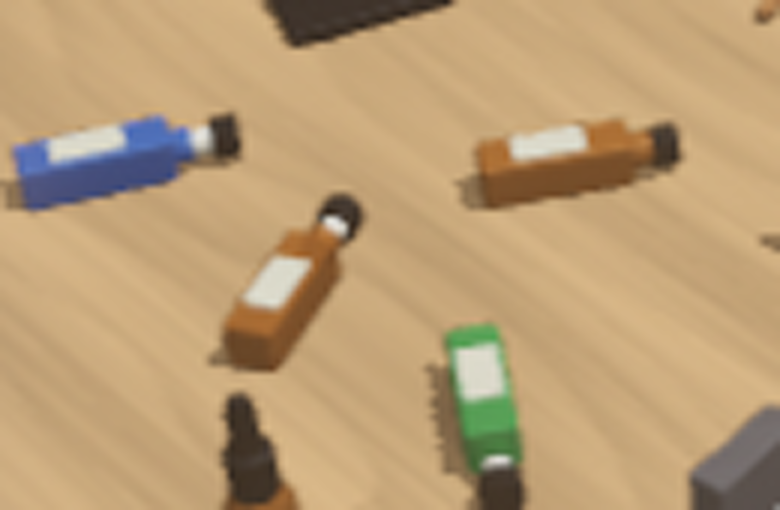

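View pics/c3.png

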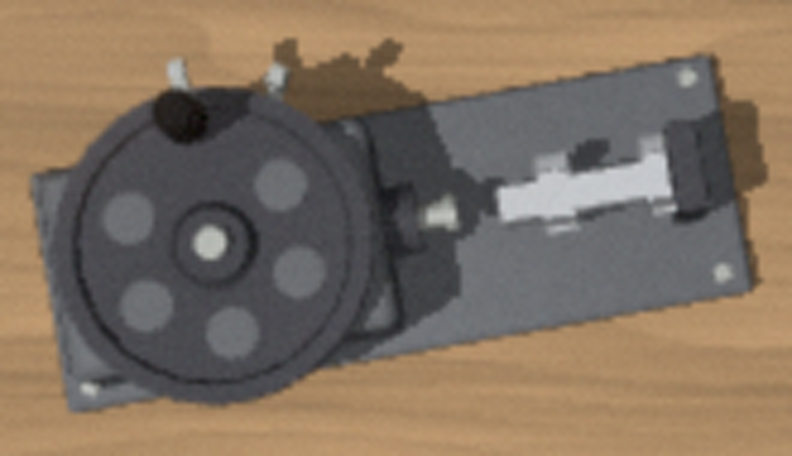

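```bash
cat > h.py <<'E'
import cv2, numpy as np
from cell import env, kin, camera, calibration, job
def cam(n):
    c=calibration(n); R,_=cv2.Rodrigues(np.array(c["rvec"],float)); t=np.array(c["tvec"],float).ravel()
    return c,R,t
def cloud(n,d):
    c,R,t=cam(n); v,u=np.mgrid[0:480,0:640]
    P=np.stack([(u-c["cx"])/c["fx"]*d,(v-c["cy"])/c["fy"]*d,d],-1)
    return (P-t)@R
def ray(n,uv,z):
    c,R,t=cam(n); uv=np.atleast_2d(np.asarray(uv,float)); 
    r=np.stack([(uv[:,0]-c["cx"])/c["fx"],(uv[:,1]-c["cy"])/c["fy"],np.ones(len(uv))],1)@R
    o=-R.T@t; k=(z-o[2])/r[:,2]; return o+k[:,None]*r
def proj(n,P):
    c,R,t=cam(n); p=np.atleast_2d(P)@R.T+t
    return np.stack([p[:,0]/p[:,2]*c["fx"]+c["cx"],p[:,1]/p[:,2]*c["fy"]+c["cy"]],1)
def blobs(m,mina=10):
    n,l,s,c=cv2.connectedComponentsWithStats(m.astype(np.uint8)); 
    return [(c[i],s[i,4],l==i) for i in range(1,n) if s[i,4]>=mina]
E
cat > m1.py <<'E'
from h import *
roi={"top":(440-40,175,490-20,235),"scene":(185,205,222,245)}
for n in("top","scene"):
    p=np.load(f"pics/{n}0_p.npy"); d=np.load(f"pics/{n}0_d.npy"); W=cloud(n,d)
    hsv=cv2.cvtColor(p,cv2.COLOR_BGR2HSV); x0,y0,x1,y1=roi[n]
    R=np.zeros((480,640),bool); R[y0:y1,x0:x1]=1
    print(n,"table z med",np.median(W[200:260,370:380,2]) if n=="top" else np.median(W[250:280,150:180,2]))
    wht=R&(hsv[...,1]<60)&(hsv[...,2]>130); blk=R&(hsv[...,2]<70)
    for nm,m in(("white",wht),("black",blk)):
        for c,a,l in blobs(m,6): print(nm,c.round(1),a,"z22",ray(n,c,.022)[0].round(4),"z20",ray(n,c,.020)[0][:2].round(4),"depth",np.median(W[l],0).round(4))
    amb=R&(hsv[...,0]<14)&(hsv[...,1]>140)&(hsv[...,2]>60)
    body=(amb|wht); pts=W[body&(W[...,2]>.016)&(W[...,2]<.027)]
    if len(pts)>10:
        print("body rect", cv2.minAreaRect((pts[:,:2]*1000).astype(np.float32)), len(pts))
E
python3 m1.py
cat > m2.py <<'E'
from h import *
for n in("top","scene"):
    p=np.load(f"pics/{n}0_p.npy"); d=np.load(f"pics/{n}0_d.npy"); W=cloud(n,d)
    x=W[...,0];y=W[...,1];z=W[...,2]
    R=np.zeros((480,640),bool)
    if n=="top": R[170:265,200:365]=1
    else: R[245:370,245:445]=1
    h,e=np.histogram(z[R],bins=np.arange(-.01,.17,.004)); print(n,[(round(b*1000),int(c)) for b,c in zip(e,h) if c>15])
    m=R&(z>.098)&(z<.112); pts=(W[m][:,:2]*1000).astype(np.float32)
    (c,r)=cv2.minEnclosingCircle(pts); print("disc",c,r,pts.mean(0),len(pts))
    m=R&(z>.146)&(z<.162); print("handle top",W[m].mean(0).round(4) if m.any() else None,m.sum())
    m=R&(z>.008)&(z<.02); pts=(W[m][:,:2]*1000).astype(np.float32); r=cv2.minAreaRect(pts); print("base",r,cv2.boxPoints(r).round(1).tolist())
    m=R&(z>.044)&(z<.056); 
    hsv=cv2.cvtColor(p,cv2.COLOR_BGR2HSV); m&=(hsv[...,2]>170)
    for c,a,l in blobs(m,15):
        q=(W[l][:,:2]*1000).astype(np.float32); print("rail",c.round(1),a,cv2.minAreaRect(q),np.median(W[l],0).round(4))
E
python3 m2.py
```

```text
top table z med 0.00021646945615571824
white [441.2 196.1] 67 z22 [ 0.5875 -0.3468  0.022 ] z20 [ 0.5878 -0.3473] depth [ 0.5875 -0.3464  0.0223]
white [403.4 205.5] 59 z22 [ 0.5619 -0.2505  0.022 ] z20 [ 0.5622 -0.2508] depth [ 0.5613 -0.25    0.0223]
white [449.2 212.3] 10 z22 [ 0.5465 -0.3672  0.022 ] z20 [ 0.5467 -0.3676] depth [ 0.5474 -0.3674  0.0184]
black [451.4 215.5] 25 z22 [ 0.5385 -0.3729  0.022 ] z20 [ 0.5387 -0.3734] depth [ 0.538  -0.3731  0.0183]
body rect ((582.8524780273438, -308.0618591308594), (131.31057739257812, 69.78656768798828), 87.42383575439453) 218
scene table z med 0.001608424497617627
white [210.6 216.9] 9 z22 [ 0.5491 -0.3643  0.022 ] z20 [ 0.5478 -0.3666] depth [ 0.5456 -0.369   0.0173]
white [200.6 226.4] 55 z22 [ 0.587  -0.3511  0.022 ] z20 [ 0.5858 -0.3534] depth [ 0.5876 -0.3493  0.0235]
black [213.3 216.2] 6 z22 [ 0.5427 -0.3619  0.022 ] z20 [ 0.5414 -0.3641] depth [ 0.5401 -0.3683  0.018 ]
body rect ((578.980224609375, -354.3242492675781), (80.28765869140625, 20.778701782226562), 36.17436218261719) 63
top [(-10, 238), (-6, 1791), (-2, 3512), (2, 
[... 1088 characters left out ...]
94, 488), (98, 2288), (102, 1226), (106, 294), (110, 94), (114, 46), (118, 18), (122, 34), (126, 20), (130, 18), (134, 21), (138, 20), (142, 20), (146, 23), (150, 60), (154, 40)]
disc (517.3651123046875, 143.5771026611328) 88.25579071044922 [511.3007  144.53589] 3853
handle top [0.5725 0.1589 0.1524] 123
base ((527.3875732421875, 59.07725524902344), (133.70919799804688, 371.279052734375), 10.642181396484375) [[427.3999938964844, 229.1999969482422], [496.0, -135.6999969482422], [627.4000244140625, -111.0], [558.7999877929688, 253.89999389648438]]
rail [300.8 274.3] 276 ((545.97509765625, -43.42792510986328), (26.98004913330078, 93.12120056152344), 12.227591514587402) [ 0.545  -0.0432  0.0508]
```

```bash
cat > m3.py <<'E'
from h import *
from scipy.optimize import least_squares
for n in("top","scene"):
    p=np.load(f"pics/{n}0_p.npy"); hsv=cv2.cvtColor(p,cv2.COLOR_BGR2HSV)
    d=np.load(f"pics/{n}0_d.npy"); W=cloud(n,d)
    R=np.zeros((480,640),bool)
    if n=="top": R[172:262,203:362]=1
    else: R[245:370,245:445]=1
    # base: low saturation
    m=(R&(hsv[...,1]<75)).astype(np.uint8)
    m=cv2.morphologyEx(m,cv2.MORPH_OPEN,np.ones((5,5)))
    bs=max(blobs(m),key=lambda b:b[1]); l=bs[2].astype(np.uint8)
    cs,_=cv2.findContours(l,cv2.RETR_EXTERNAL,cv2.CHAIN_APPROX_NONE); c=max(cs,key=len)[:,0].astype(float)
    P=ray(n,c,.014)[:,:2]*1000
    hull=cv2.approxPolyDP(max(cs,key=len),2.5,True)[:,0]
    print(n,"poly",[(tuple(int(k) for k in u),(ray(n,u,.014)[0][:2]*1000).round(1).tolist()) for u in hull])
    vis=cv2.resize(p[150:380,190:450],None,fx=3,fy=3); 
    # disc edge
    m=R&(W[...,2]>.093)&(W[...,2]<.115)&(hsv[...,1]<75); m=cv2.morphologyEx(m.astype(np.uint8),cv2.MORPH_OPEN,np.ones((5,5)))
    cs,_=cv2.findContours(m,cv2.RETR_EXTERNAL,cv2.CHAIN_APPROX_NONE); c=cv2.convexHull(max(cs,key=len))[:,0].astype(float)
    Q=ray(n,c,.104)[:,:2]*1000
    f=lambda a:np.hypot(Q[:,0]-a[0],Q[:,1]-a[1])-a[2]
    s=least_squares(f,[510,144,80],loss="soft_l1",f_scale=1); print("disc fit",s.x.round(1),"res",np.abs(f(s.x)).mean())
    f2=lambda a:np.hypot(Q[:,0]-a[0],Q[:,1]-a[1])-80.5
    s=least_squares(f2,[510,144],loss="soft_l1",f_scale=1); print("disc fit r80",s.x.round(1))
    # rail
    m=R&(hsv[...,2]>165)&(hsv[...,1]<60); 
    for cc,a,l in blobs(m,8):
        q=(ray(n,np.argwhere(l)[:,::-1],.05)[:,:2]*1000).astype(np.float32); r=cv2.minAreaRect(q)
        print(" bright",cc.round(1),a,"z50",[np.round(k,1) for k in r],"z61",ray(n,cc,.061)[0][:2].round(4))
E
python3 m3.py
```

```text
top poly [((347, 182), [621.0, -106.8]), ((267, 196), [581.3, 97.4]), ((258, 189), [599.0, 120.9]), ((240, 188), [600.8, 167.0]), ((241, 198), [575.0, 163.8]), ((236, 196), [580.0, 176.7]), ((238, 190), [595.5, 172.0]), ((234, 190), [595.3, 182.2]), ((233, 195), [582.4, 184.4]), ((227, 192), [589.9, 200.0]), ((215, 205), [555.9, 229.7]), ((207, 206), [553.0, 250.1]), ((214, 255), [428.2, 228.7]), ((251, 253), [434.8, 134.8]), ((269, 245), [455.9, 89.5]), ((355, 230), [497.9, -128.8])]
disc fit [509.3 143.8  79.5] res 0.3349849665349962
disc fit r80 [509.6 143.7]
 bright [236.1 184.6] 17 z50 [array([604.1, 172.5]), array([12.6,  5. ]), np.float64(1.5)] z61 [0.6021 0.1708]
 bright [257. 185.] 9 z50 [array([603.8, 120. ]), array([5.1, 5. ]), np.float64(1.3)] z61 [0.6021 0.1189]
 bright [321.4 209. ] 271 z50 [array([547.3, -41.3]), array([26. , 88.1]), np.float64(7.0)] z61 [ 0.545  -0.0418]
 bright [291.6 214.3] 14 z50 [array([532.4,  32.4]), array([ 5. , 12.5]), np.float64(1.0)] z61 [0.5306 0.0316]
 bright [243.4 220.3] 29 z50 [array([514.2, 151.5]), array([12.5, 12.4]), np.float64(1.4)
[... 1219 characters left out ...]
.float64(2.6)] z61 [0.5269 0.0223]
 bright [260.2 287.3] 16 z50 [array([628.7, -72.7]), array([8.4, 8.4]), np.float64(45.5)] z61 [ 0.6342 -0.0637]
 bright [380.9 290.2] 45 z50 [array([461.1, 102.4]), array([15.3, 15.6]), np.float64(7.1)] z61 [0.4695 0.1093]
 bright [336.3 306.2] 20 z50 [array([554.5,  70.6]), array([8.7, 9.9]), np.float64(69.7)] z61 [0.5617 0.0779]
 bright [357.  324.4] 34 z50 [array([558.4, 130.6]), array([18.8,  7.3]), np.float64(7.0)] z61 [0.5662 0.1369]
 bright [430.8 326.3] 19 z50 [array([463.9, 229.6]), array([10.2,  7.3]), np.float64(38.2)] z61 [0.4728 0.2348]
 bright [403.7 363.5] 22 z50 [array([565.6, 249.1]), array([6.4, 9.2]), np.float64(45.8)] z61 [0.5724 0.254 ]
```

```bash
python3 - <<'E'
import cv2, numpy as np
t=np.load("pics/top0_p.npy"); s=np.load("pics/scene0_p.npy")
cv2.imwrite("pics/c4.png",cv2.resize(s[235:370,245:445],None,fx=4,fy=4,interpolation=cv2.INTER_CUBIC))
cv2.imwrite("pics/c5.png",cv2.resize(t[175:245,280:365],None,fx=8,fy=8,interpolation=cv2.INTER_CUBIC))
E
```

```text
(no output)
```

View pics/c4.png

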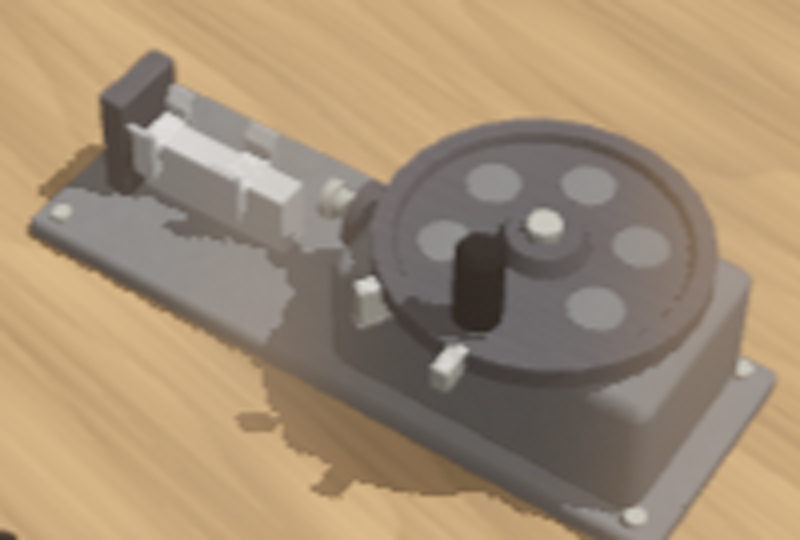

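View pics/c5.png

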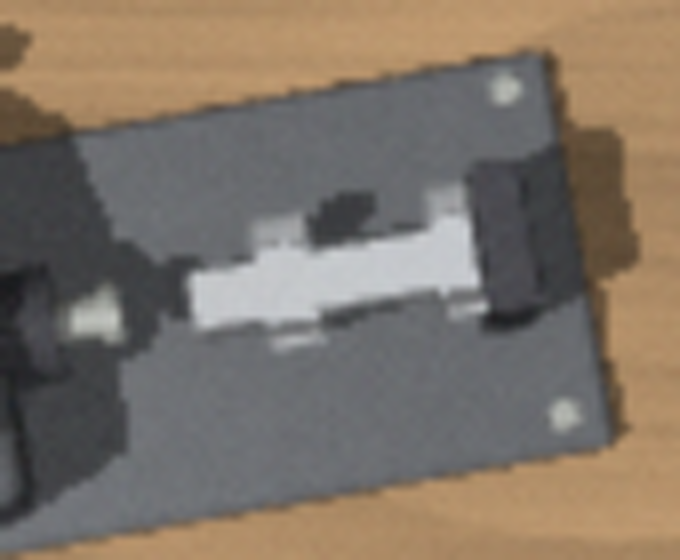

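```bash
cat > m4.py <<'E'
from h import *
roi={"top":(430,180,458,222),"scene":(190,208,220,245)}
for n in("top","scene"):
    p=np.load(f"pics/{n}0_p.npy"); hsv=cv2.cvtColor(p,cv2.COLOR_BGR2HSV); x0,y0,x1,y1=roi[n]
    R=np.zeros((480,640),bool); R[y0:y1,x0:x1]=1
    amb=R&(hsv[...,0]<14)&(hsv[...,1]>140)&(hsv[...,2]>60); wht=R&(hsv[...,1]<60)&(hsv[...,2]>130)
    m=cv2.morphologyEx((amb|wht).astype(np.uint8),cv2.MORPH_OPEN,np.ones((3,3)))
    b=max(blobs(m),key=lambda b:b[1]); uv=np.argwhere(b[2])[:,::-1]
    q=(ray(n,uv,.022)[:,:2]*1000).astype(np.float32); r=cv2.minAreaRect(q); print(n,b[1],r)
    v=cv2.fitLine(q,cv2.DIST_L2,0,.01,.01).ravel(); print("axis",np.degrees(np.arctan2(v[1],v[0])),v[2:])
E
python3 m4.py
cat >> h.py <<'E'
def down(jaw):  # tool z down, y along yaw jaw (rad) -> quaternion wxyz
    from scipy.spatial.transform import Rotation as Ro
    y=np.array([np.cos(jaw),np.sin(jaw),0]); z=np.array([0,0,-1.]); x=np.cross(y,z)
    q=Ro.from_matrix(np.stack([x,y,z],1)).as_quat(); return [q[3],q[0],q[1],q[2]]
E
python3 - <<'E'
from h import *
yaw=np.radians(10.8)
for k in(0,1):
    for nm,pos,j in(("pick",[.580,-.352,.2],np.radians(-153-90+180*k)),("place",[.5445,-.0423,.2],yaw+np.pi*k),("whl",[.571,.155,.2],yaw+np.pi/2+np.pi*k)):
        q=kin.inverse_kinematics(pos,down(j)); print(k,nm,None if q is None else np.round(q,2))
E
```

```text
top 141 ((584.6370849609375, -348.35662841796875), (64.54579162597656, 21.59128189086914), 24.13295555114746)
axis 26.198776 [ 583.05084 -348.80374]
scene 53 ((586.6726684570312, -350.7272644042969), (27.589048385620117, 16.5642147064209), 37.58292770385742)
axis 33.256035 [ 586.48926 -351.09265]
0 pick [ 1.17  0.91 -1.19  1.58  0.88  1.27  1.87]
0 place [ 0.45  0.46 -0.62  1.93  0.35  0.86 -0.16]
0 whl [ 0.42  0.75 -1.14  1.8   0.76  1.11  0.77]
1 pick [ 0.56  0.59 -0.15  1.63  0.1   0.93 -0.73]
1 place [-0.89  0.8   1.27  2.01 -0.91  1.06 -2.13]
1 whl [ 0.12  0.54 -0.65  1.82  0.4   0.92 -2.1 ]
```

```bash
python3 - <<'E'
from h import *
psi=np.radians(-154.8); j=psi-np.pi/2+np.pi
env.grip(0.06,30)
env.reach([.5855,-.3495,.18],down(j))
s=env.get_state(); print(np.round(s["qpos"],2),s["tcp_pos"],s["time"])
print("touch",env.movel([.5855,-.3495,.077],velocity=.1,stop_force=8))
s=env.get_state(); print(s["tcp_pos"],s["force"])
env.grip(0.0,30)
s=env.get_state(); print(s["opening"],s["force"],s["time"])
p,d=camera("top"); cv2.imwrite("pics/g1.png",cv2.resize(p[160:260,370:510],None,fx=5,fy=5))
env.movel([.5855,-.3495,.20],velocity=.15)
s=env.get_state(); print(s["opening"],s["force"],s["time"])
p,d=camera("scene"); cv2.imwrite("pics/g2.png",cv2.resize(p[140:260,120:300],None,fx=4,fy=4))
for k in range(1):
    q=kin.inverse_kinematics([.5445,-.0423,.2],down(np.radians(10.8)+np.pi)); print(None if q is None else np.round(q,2))
E
```

```text
[ 0.55  0.62 -0.14  1.63  0.1   0.9  -0.77] [ 0.58448272 -0.35154928  0.18033006] 2.4333
touch False
[ 0.58603292 -0.3497879   0.07783315] [-0.22858833 -0.8140869   0.42155575]
0.02171802650593433 [1.21581753e-03 2.21285396e-01 5.03134221e+00] 4.0417
0.022047292573870777 [-1.08223082  0.09700179 -1.25919908] 5.0583
[-0.22  0.4   0.23  1.97 -0.12  0.78 -2.87]
```

View pics/g1.png

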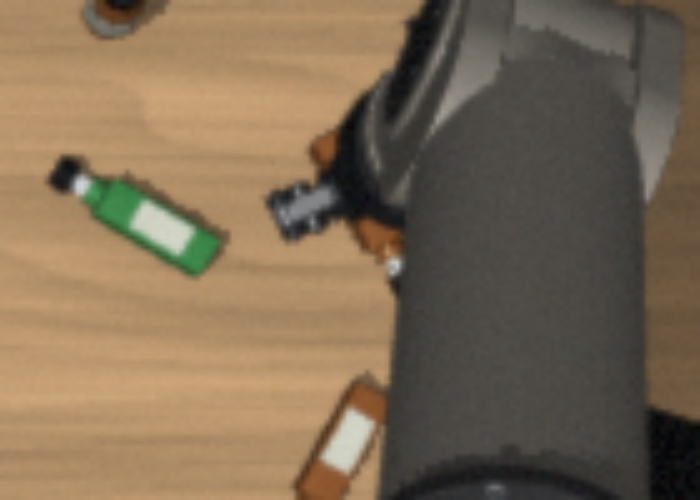

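View pics/g2.png

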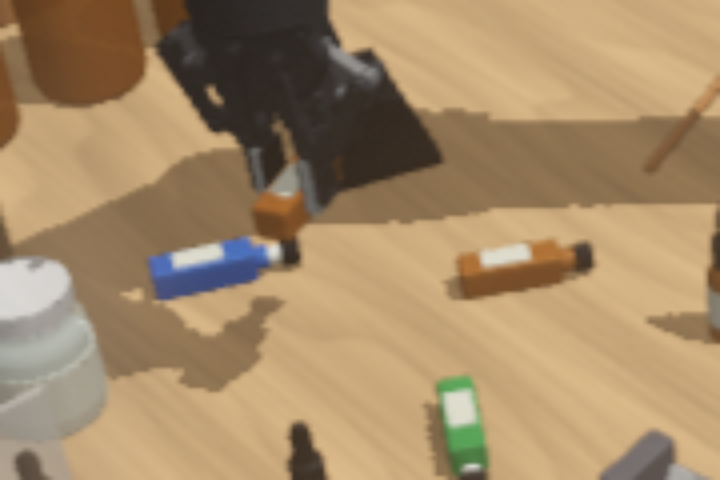

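```bash
cat >> h.py <<'E'
YAW=np.radians(10.8); EX=np.array([np.cos(YAW),np.sin(YAW)]); EY=np.array([-np.sin(YAW),np.cos(YAW)])
CR=np.array([.5452,-.0428]); AX=np.array([.5100,.1440])
E
python3 - <<'E'
from h import *
c=CR+EY*(-.007)
env.movel([.5855,-.3495,.26],velocity=.2)
env.reach([c[0],c[1],.22],down(YAW+np.pi))
env.movel([c[0],c[1],.165],velocity=.15)
s=env.get_state(); print(np.round(s["qpos"],2),s["tcp_pos"],c,s["opening"],s["force"],s["time"])
for n in("top","scene"):
    p,d=camera(n); cv2.imwrite(f"pics/h_{n}.png",p); np.save(f"pics/h_{n}_d.npy",d)
    if n=="top": cv2.imwrite("pics/h1.png",cv2.resize(p[165:265,280:380],None,fx=6,fy=6,interpolation=cv2.INTER_CUBIC))
    else: cv2.imwrite("pics/h2.png",cv2.resize(p[190:320,230:380],None,fx=5,fy=4.6,interpolation=cv2.INTER_CUBIC))
E
```

```text
[-0.14  0.45  0.15  1.98 -0.1   0.71 -2.89] [ 0.54670358 -0.05000847  0.16515036] [ 0.54651167 -0.04967601] 0.022019989708129736 [-0.12989564 -0.35268905 -1.15734608] 7.9333
```

View pics/h1.png

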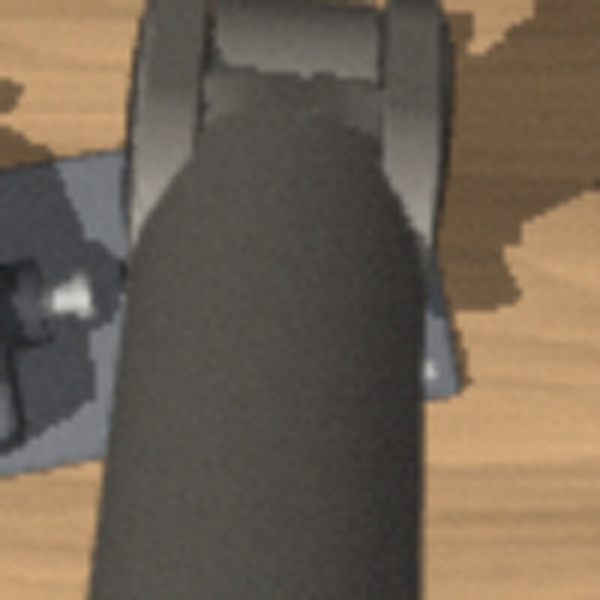

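View pics/h2.png

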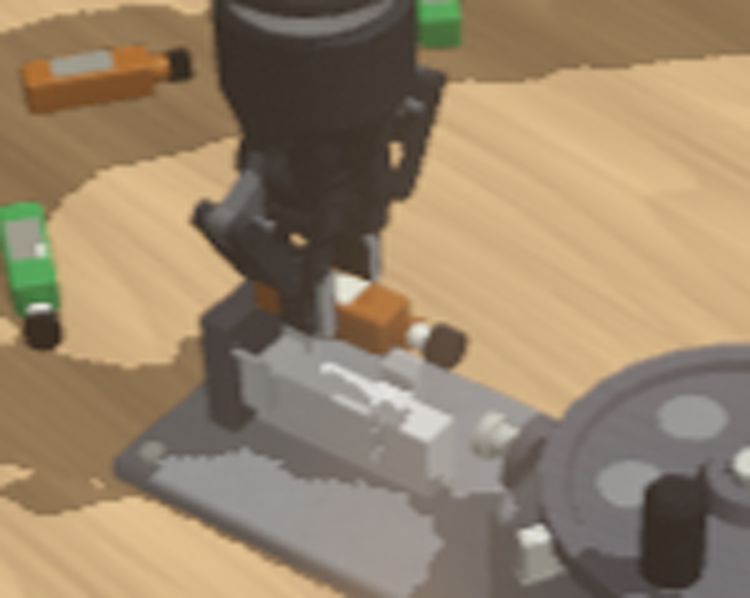

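```bash
python3 - <<'E'
from h import *
p=cv2.imread("pics/h_scene.png"); hsv=cv2.cvtColor(p,cv2.COLOR_BGR2HSV)
R=np.zeros((480,640),bool); R[252:275,308:328]=1
m=R&(hsv[...,2]<75)
for c,a,l in blobs(m,6):
    ys,xs=np.where(l); print("head",c,a,xs.min(),xs.max(),ys.min(),ys.max()); P=ray("scene",c,.098)[0][:2]; r=P-CR; print("press frame",(r@EX*1000).round(1),(r@EY*1000).round(1))
s=env.get_state(); T=np.array(s["tcp_pos"][:2])-CR; print("tcp in press",T@EX*1000,T@EY*1000)
print("expect head px",proj("scene",np.r_[np.array(s["tcp_pos"][:2])+EY*.054,.098]), "shoulder top edge mid",proj("scene",np.r_[np.array(s["tcp_pos"][:2])+EY*.032,.109]))
# scene-only press features (first image): anvil top & rail
for nm,x,y,z in(("anvil top face -x",-.0,-.044,.08),("wheel centre",0,.19,.104),("ram tip face top",0,.0685,.071)):
    print(nm,proj("scene",np.r_[CR+EX*x+EY*y,z]),proj("top",np.r_[CR+EX*x+EY*y,z]))
vis=cv2.imread("pics/scene0.png")
big=cv2.resize(vis[235:330,255:355],None,fx=7.5,fy=6.2,interpolation=cv2.INTER_CUBIC)
def dr(P,Q,col):
    a,b=proj("scene",P)[0],proj("scene",Q)[0]; f=lambda u:(int((u[0]-255+.5)*7.5),int((u[1]-235+.5)*6.2)); cv2.line(big,f(a),f(b),col,1)
L=lambda x,y,z:np.r_[CR+EX*x+EY*y,z]
for x in(-.009,.009): dr(L(x,-.044,.05),L(x,.05,.05),(0,0,255))
for y in(-.044,-.031,.007,.024): dr(L(-.0125,y,.058),L(.0125,y,.058),(0,255,0))
dr(L(-.02,-.044,.08),L(.02,-.044,.08),(255,0,0))
for x in(-.065,.065): dr(L(x,-.08,.014),L(x,.29,.014),(0,255,255))
dr(L(-.065,-.08,.014),L(.065,-.08,.014),(0,255,255))
cv2.imwrite("pics/ov.png",big)
E
```

```text
tcp in press 0.71903575029037 -7.411179536392886
expect head px [[318.33457668 266.6867488 ]] shoulder top edge mid [[309.17354575 258.2679006 ]]
anvil top face -x [[283.07252382 255.57376776]] [[339.67290165 205.00328759]]
wheel centre [[381.54251956 294.60609723]] [[243.94404299 220.38554496]]
ram tip face top [[327.79326746 280.69610714]] [[294.39425988 213.20858116]]
```

View pics/ov.png

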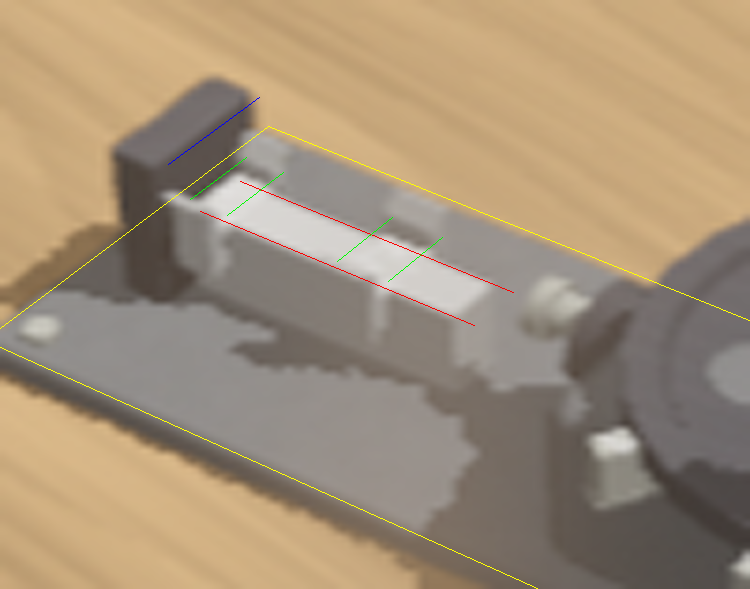

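```bash
cat > ov.py <<'E'
from h import *
import sys
def overlay(img,n,x0,y0,x1,y1,k,lines,out):
    big=cv2.resize(img[y0:y1,x0:x1],None,fx=k,fy=k,interpolation=cv2.INTER_CUBIC)
    for P,Q,col in lines:
        f=lambda X:tuple(int(round(v)) for v in ((proj(n,X)[0]-[x0,y0]+.5)*k)); cv2.line(big,f(P),f(Q),col,1)
    cv2.imwrite(out,big)
def presslines(CR=CR):
    L=lambda x,y,z:np.r_[CR+EX*x+EY*y,z]; o=[]
    for x in(-.009,.009): o.append((L(x,-.044,.05),L(x,.024,.05),(0,0,255)))
    for y in(-.044,.024): o.append((L(-.0125,y,.058),L(.0125,y,.058),(0,255,0)))
    o.append((L(-.02,-.044,.08),L(.02,-.044,.08),(255,0,0)))
    for x in(-.065,.065): o.append((L(x,-.08,.014),L(x,.29,.014),(0,255,255)))
    o.append((L(-.065,-.08,.014),L(.065,-.08,.014),(0,255,255)))
    th=np.linspace(0,2*np.pi,40); w=[L(.08*np.cos(t),.19+.08*np.sin(t),.104) for t in th]
    o+=[(a,b,(255,255,0)) for a,b in zip(w[:-1],w[1:])]
    return o
def bottle(tcp,zb):
    C=np.array(tcp[:2])+EY*.012; L=lambda x,s,z:np.r_[C+EY*x+EX*s,zb+z]; o=[]
    for z in(0,.022):
        for s in(-.011,.011): o.append((L(-.044,s,z),L(.02,s,z),(0,0,255)))
        for x in(-.044,.02): o.append((L(x,-.011,z),L(x,.011,z),(0,0,255)))
    for x in(.036,.048):
        th=np.linspace(0,2*np.pi,24); w=[L(x,.009*np.cos(t),.011+.009*np.sin(t)) for t in th]; o+=[(a,b,(0,255,0)) for a,b in zip(w[:-1],w[1:])]
    return o
if __name__=="__main__":
    t=cv2.imread("pics/top0.png"); overlay(t,"top",200,170,365,265,4.8,presslines(),"pics/ov1.png")
    overlay(cv2.imread("pics/h_scene.png"),"scene",255,225,355,325,6,presslines()+bottle([.54670,-.05001],.0873),"pics/ov2.png")
E
python3 ov.py
```

```text
(no output)
```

View pics/ov1.png

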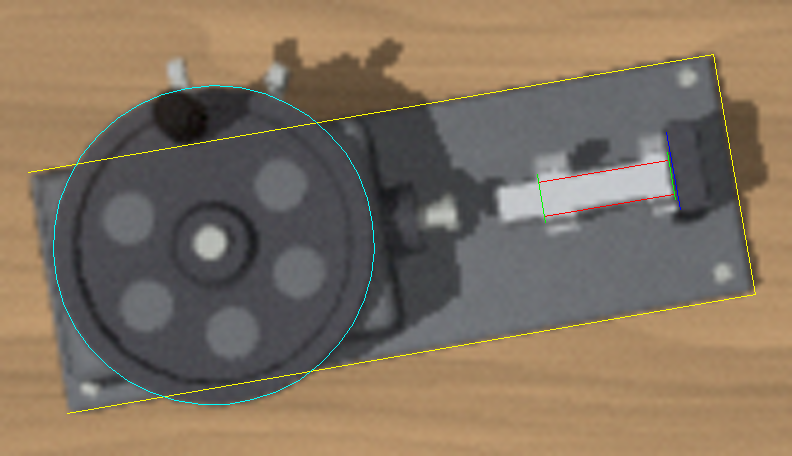

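View pics/ov2.png

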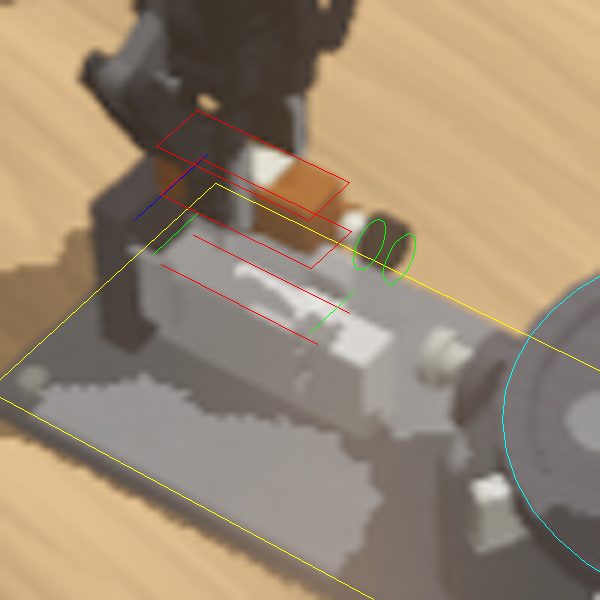

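```bash
python3 - <<'E'
from h import *
c=CR+EY*(-.007)-EX*.0004
print(env.movel([c[0],c[1],.140],velocity=.06,stop_force=10)); s=env.get_state(); print(s["tcp_pos"],s["force"],s["torque"])
r=env.movel([c[0],c[1],.127],velocity=.03,stop_force=10); s=env.get_state(); print(r,s["tcp_pos"],s["force"],s["torque"],s["time"])
T=np.array(s["tcp_pos"][:2])-CR; print("tcp in press",T@EX*1000,T@EY*1000)
p,d=camera("scene"); cv2.imwrite("pics/i_scene.png",p)
from ov import *
overlay(p,"scene",255,225,355,325,6,bottle(s["tcp_pos"],.05),"pics/ov3.png")
cv2.imwrite("pics/ov3b.png",cv2.resize(p[225:325,255:355],None,fx=6,fy=6,interpolation=cv2.INTER_CUBIC))
E
```

```text
False
[ 0.54598385 -0.04979175  0.13965   ] [-0.20113699  0.47336572 -0.64850937] [ 0.01406074 -0.00296688  0.03874908]
True [ 0.54684826 -0.04963772  0.12742044] [-0.37395015  0.13293304  4.17425356] [-0.00237353  0.01868571  0.02636128] 9.0583
tcp in press 0.3378010559676776 -7.025458682796201
```

View pics/ov3b.png

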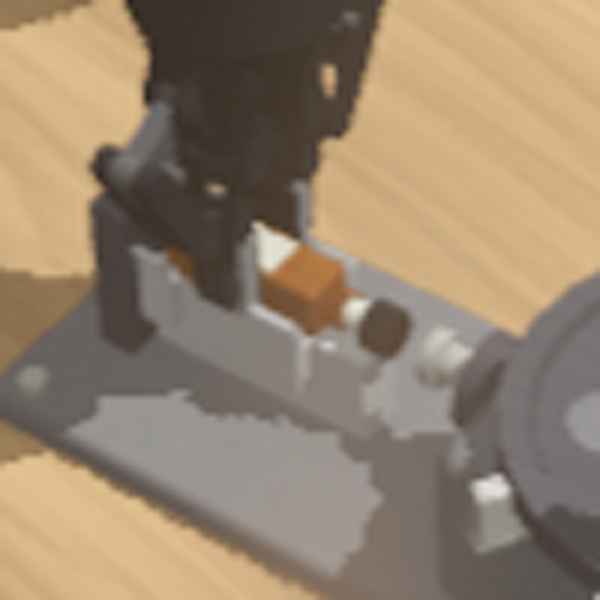

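```bash
python3 - <<'E'
from h import *
env.grip(0.045)
s=env.get_state(); print(s["opening"],s["force"],s["tcp_pos"])
p=s["tcp_pos"]
env.movel([p[0],p[1],.22],velocity=.15)
h=AX+.062*EX
env.reach([h[0]+.0,h[1],.27],down(YAW+np.pi/2+np.pi))
s=env.get_state(); print(np.round(s["qpos"],2),s["tcp_pos"],s["time"])
for n in("top","scene"):
    p,d=camera(n); cv2.imwrite(f"pics/j_{n}.png",p); np.save(f"pics/j_{n}_d.npy",d)
    x0,y0,x1,y1=(200,165,370,270) if n=="top" else (245,220,445,370)
    cv2.imwrite(f"pics/j{n[0]}.png",cv2.resize(p[y0:y1,x0:x1],None,fx=4 if n=="scene" else 4.6,fy=4 if n=="scene" else 4.6,interpolation=cv2.INTER_CUBIC))
E
```

```text
0.045033941873427366 [0.09557692 0.21363358 0.07028633] [ 0.54619152 -0.0496107   0.12687599]
[-0.21  0.39 -0.21  1.79  0.09  0.98 -1.84] [0.57065975 0.15418381 0.26884107] 11.2167
```

View pics/jt.png

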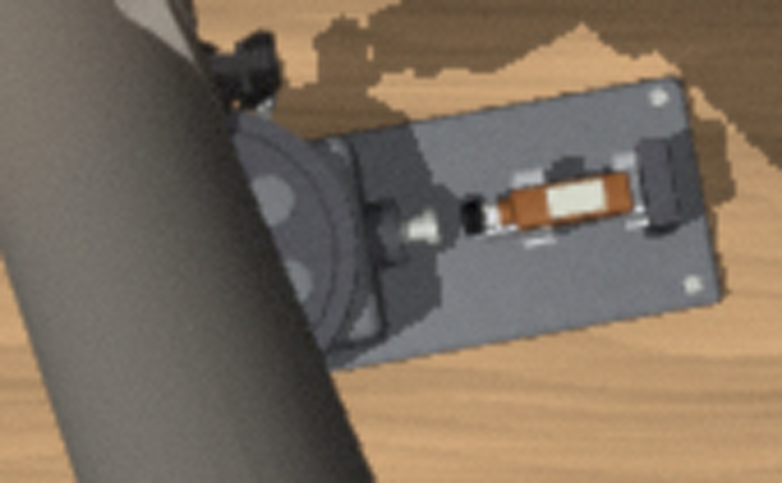

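View pics/js.png

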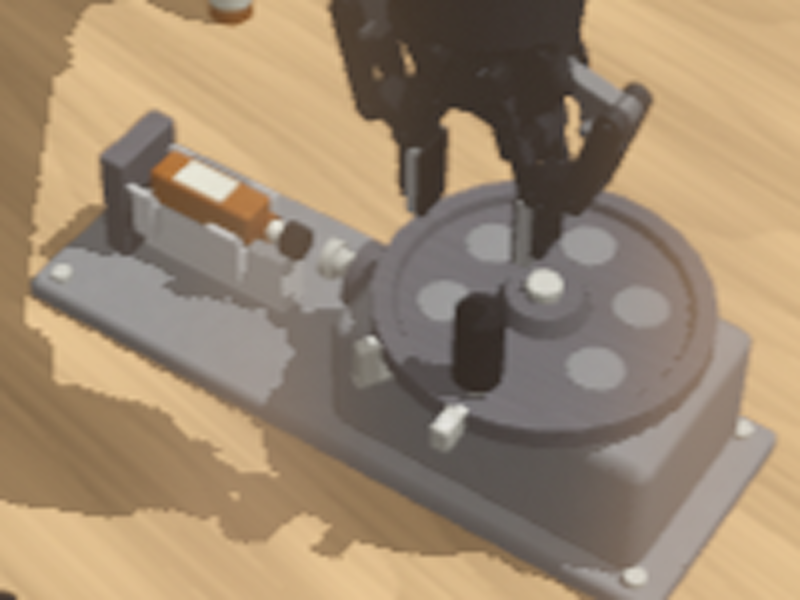

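```bash
python3 - <<'E'
from h import *
h=AX+.062*EX+.001*EY
q=down(YAW+np.pi/2+np.pi)
# feasibility check round the circle
for a in np.arange(0,361,30):
    t=np.radians(a); c=AX+.062*(np.cos(t)*EX+np.sin(t)*EY); k=kin.inverse_kinematics([c[0],c[1],.188],q); print(a,None if k is None else np.round(k,2))
env.movel([h[0],h[1],.188],velocity=.12,stop_force=8)
s=env.get_state(); print(s["tcp_pos"],s["force"])
env.grip(0.0,40)
s=env.get_state(); print(s["opening"],s["tcp_pos"],s["force"],s["time"])
T=np.array(s["tcp_pos"][:2])-AX; print(T@EX*1000,T@EY*1000,s["force"][:2]@EX,s["force"][:2]@EY)
p,d=camera("scene"); cv2.imwrite("pics/k.png",cv2.resize(p[220:370,245:445],None,fx=4,fy=4,interpolation=cv2.INTER_CUBIC))
E
```

```text
0 [-0.22  0.48 -0.2   1.85  0.13  0.82 -1.86]
30 [-0.26  0.48 -0.21  1.86  0.13  0.82 -1.92]
60 [-0.3   0.45 -0.22  1.91  0.13  0.8  -1.98]
90 [-0.32  0.41 -0.23  1.97  0.13  0.77 -2.01]
120 [-0.31  0.37 -0.24  2.04  0.13  0.74 -2.01]
150 [-0.28  0.33 -0.24  2.1   0.12  0.72 -1.97]
180 [-0.22  0.31 -0.23  2.13  0.11  0.71 -1.91]
210 [-0.17  0.32 -0.22  2.12  0.1   0.71 -1.83]
240 [-0.13  0.35 -0.2   2.07  0.1   0.73 -1.78]
270 [-0.12  0.39 -0.19  2.    0.11  0.76 -1.76]
300 [-0.14  0.44 -0.19  1.93  0.11  0.79 -1.77]
330 [-0.17  0.47 -0.19  1.87  0.12  0.81 -1.81]
360 [-0.22  0.48 -0.2   1.85  0.13  0.82 -1.86]
[0.57119681 0.15669389 0.18862208] [ 0.7251202  -0.69779412  0.63098711]
0.0216421676471694 [0.57125238 0.15684185 0.18909468] [-0.88010347 -0.3702087   5.78446144] 12.475
62.57375293054307 1.1368381809217492 -0.9338846126571229 -0.19873634131853515
```

View pics/k.png

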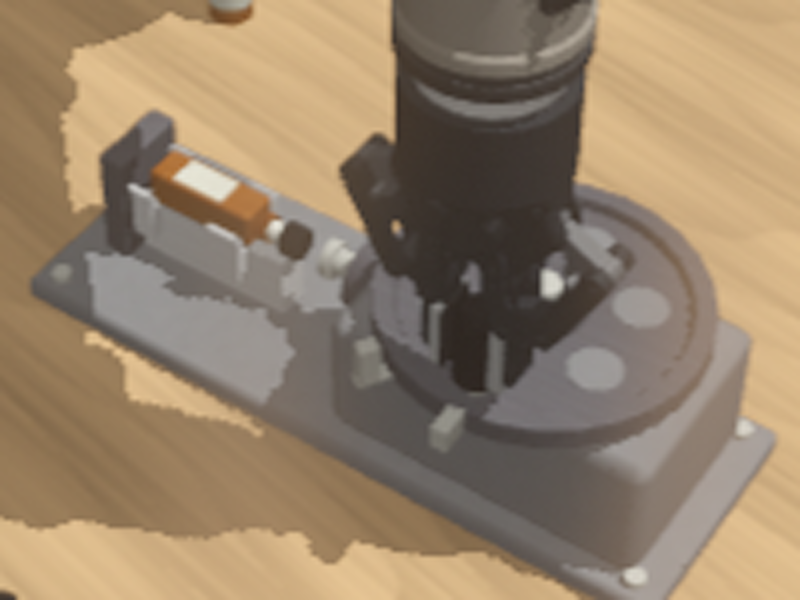

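```bash
cat > turn.py <<'E'
from h import *
import sys, json, os
def state(): 
    s=env.get_state(); return np.array(s["tcp_pos"]),np.array(s["force"]),s
def seg(a0,a1,C,step=8,vel=.04,K=0.0,stop=40,z=.188,r=.062):
    log=[]
    for a in np.arange(a0+step,a1+.01,step):
        t=np.radians(a); rh=np.cos(t)*EX+np.sin(t)*EY; th=-np.sin(t)*EX+np.cos(t)*EY
        c=C+r*rh
        hit=env.movel([c[0],c[1],z],velocity=vel,stop_force=stop)
        p,f,s=state(); d=p[:2]-C
        print(f"a {a:.0f} act {np.degrees(np.arctan2(d@EY,d@EX)):.1f} r {np.hypot(*d)*1000:.1f} Fr {f[:2]@rh:.1f} Ft {f[:2]@th:.1f} Fz {f[2]:.1f} op {s['opening']*1000:.1f} t {s['time']:.2f}",hit)
        if hit: break
        C=C+K*(f[:2]@rh)*rh
    print("C",C.tolist()); return a,C
E
python3 - <<'E'
from turn import *
s=env.get_state()
seg(1,41,AX,step=8)
E
```

```text
a 9 act 8.9 r 62.4 Fr -1.6 Ft -0.3 Fz 8.2 op 21.9 t 12.89 False
a 17 act 16.8 r 62.3 Fr -2.2 Ft -0.4 Fz 7.2 op 22.1 t 13.26 False
a 25 act 24.7 r 62.1 Fr -2.6 Ft -0.8 Fz 8.1 op 22.0 t 13.62 False
a 33 act 32.5 r 61.9 Fr -2.6 Ft -0.3 Fz 8.2 op 21.8 t 13.99 False
a 41 act 40.5 r 61.8 Fr -3.6 Ft 0.5 Fz 8.2 op 22.5 t 14.36 False
C [0.51, 0.144]
```

```bash
python3 - <<'E'
from turn import *
p,d=camera("scene"); cv2.imwrite("pics/l.png",cv2.resize(p[220:370,245:445],None,fx=4,fy=4,interpolation=cv2.INTER_CUBIC))
seg(41,89,AX,step=8)
p,d=camera("scene"); cv2.imwrite("pics/l2.png",cv2.resize(p[220:370,245:445],None,fx=4,fy=4,interpolation=cv2.INTER_CUBIC))
E
```

```text
a 49 act 48.5 r 61.6 Fr -3.3 Ft 0.3 Fz 9.0 op 21.9 t 14.78 False
a 57 act 56.4 r 61.4 Fr -4.1 Ft -0.2 Fz 8.4 op 21.6 t 15.14 False
a 65 act 64.4 r 61.2 Fr -5.1 Ft 0.4 Fz 8.1 op 22.4 t 15.51 False
a 73 act 72.4 r 61.1 Fr -3.2 Ft 0.1 Fz 9.2 op 21.9 t 15.88 False
a 81 act 80.4 r 61.0 Fr -4.5 Ft 1.1 Fz 7.3 op 21.9 t 16.24 False
a 89 act 88.4 r 60.9 Fr -3.7 Ft 0.9 Fz 8.8 op 22.3 t 16.61 False
C [0.51, 0.144]
```

View pics/l2.png

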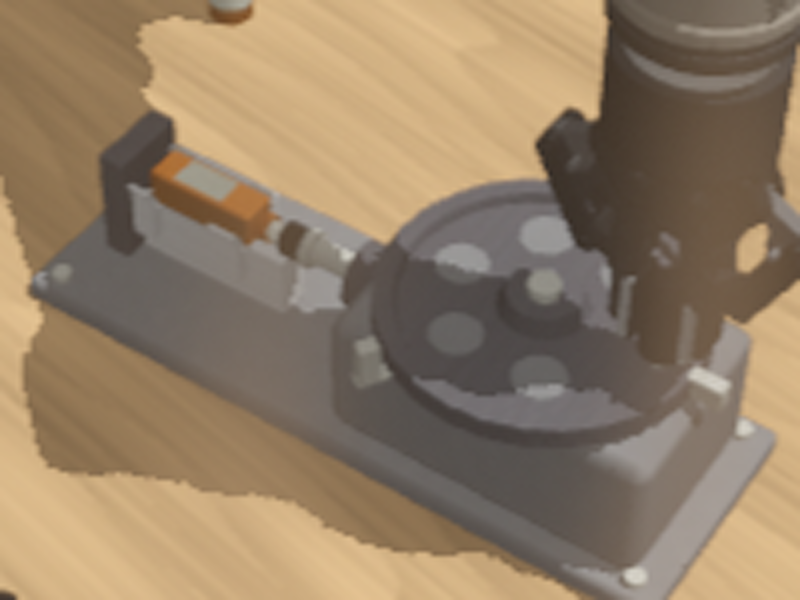

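```bash
python3 - <<'E'
from turn import *
a,C=seg(89,185,AX,step=8,K=.00008)
p,d=camera("scene"); cv2.imwrite("pics/m.png",cv2.resize(p[220:370,245:445],None,fx=4,fy=4,interpolation=cv2.INTER_CUBIC))
np.save("C.npy",C)
E
```

```text
a 97 act 96.4 r 60.8 Fr -4.0 Ft 0.1 Fz 7.3 op 22.2 t 17.02 False
a 105 act 104.4 r 61.0 Fr -3.5 Ft 0.3 Fz 6.5 op 21.9 t 17.39 False
a 113 act 112.5 r 61.3 Fr -2.7 Ft -0.2 Fz 8.0 op 22.2 t 17.76 False
a 121 act 120.4 r 61.4 Fr -2.5 Ft -0.3 Fz 8.0 op 22.2 t 18.12 False
a 129 act 127.5 r 61.6 Fr -2.0 Ft -4.8 Fz 5.6 op 22.3 t 18.49 False
a 137 act 135.7 r 61.8 Fr -2.4 Ft -2.9 Fz 7.0 op 22.2 t 18.86 False
a 145 act 143.6 r 61.9 Fr -1.2 Ft -3.1 Fz 8.2 op 22.4 t 19.23 False
a 153 act 151.7 r 62.0 Fr -0.4 Ft -1.9 Fz 10.1 op 22.1 t 19.59 False
a 161 act 159.8 r 62.0 Fr -0.0 Ft -1.9 Fz 10.8 op 22.0 t 19.96 False
a 169 act 168.1 r 62.0 Fr 1.6 Ft -1.1 Fz 11.6 op 22.0 t 20.32 False
a 177 act 176.3 r 61.9 Fr 0.8 Ft -0.6 Fz 13.1 op 21.9 t 20.69 False
a 185 act -175.4 r 61.8 Fr 1.1 Ft 0.1 Fz 13.5 op 21.9 t 21.06 False
C [0.5106103349728635, 0.14282659044138804]
```

View pics/m.png

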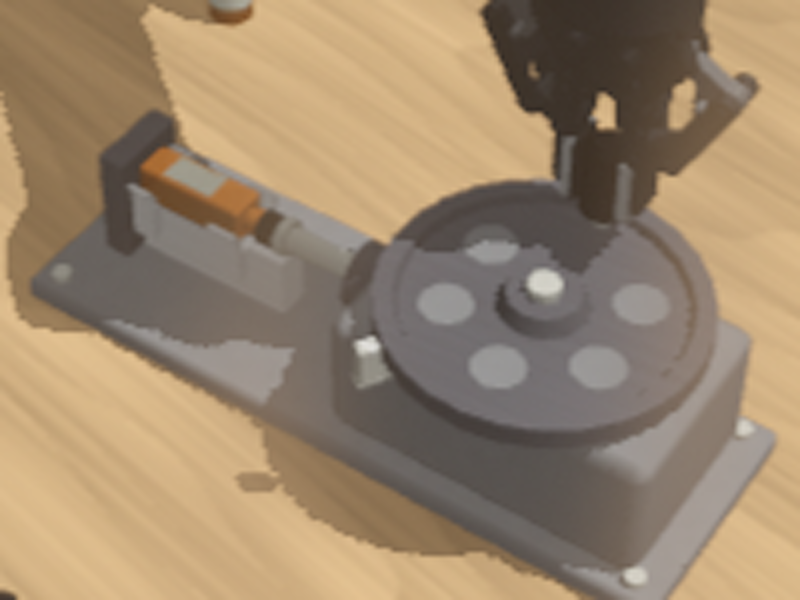

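```bash
python3 - <<'E'
from turn import *
a,C=seg(185,305,np.load("C.npy"),step=8,K=.00005)
print(env.get_state()["tcp_pos"])
p,d=camera("scene"); cv2.imwrite("pics/n.png",cv2.resize(p[220:370,245:445],None,fx=4,fy=4,interpolation=cv2.INTER_CUBIC))
np.save("C.npy",C)
E
```

```text
a 193 act -167.3 r 61.7 Fr 0.4 Ft 0.8 Fz 12.5 op 22.2 t 21.48 False
a 201 act -159.2 r 61.7 Fr 1.1 Ft -0.1 Fz 13.3 op 21.8 t 21.84 False
a 209 act -151.1 r 61.7 Fr 0.8 Ft 1.1 Fz 12.2 op 21.7 t 22.21 False
a 217 act -143.0 r 61.7 Fr 0.1 Ft -0.7 Fz 13.1 op 21.7 t 22.57 False
a 225 act -135.0 r 61.7 Fr 0.6 Ft 0.6 Fz 12.9 op 22.1 t 22.94 False
a 233 act -126.9 r 61.7 Fr 0.7 Ft 0.3 Fz 11.9 op 21.6 t 23.31 False
a 241 act -118.8 r 61.7 Fr 0.9 Ft 0.1 Fz 12.5 op 21.7 t 23.68 False
a 249 act -110.7 r 61.7 Fr 1.2 Ft 0.4 Fz 11.3 op 22.2 t 24.04 False
a 257 act -102.7 r 61.8 Fr 0.9 Ft -0.6 Fz 11.8 op 22.2 t 24.41 False
a 265 act -94.7 r 61.8 Fr 0.7 Ft -0.2 Fz 10.6 op 22.0 t 24.77 False
a 273 act -86.6 r 61.8 Fr 1.4 Ft -0.6 Fz 11.0 op 22.5 t 25.14 False
a 281 act -78.6 r 61.8 Fr 0.6 Ft 0.1 Fz 9.9 op 22.3 t 25.51 False
a 289 act -70.6 r 61.9 Fr 1.7 Ft -0.7 Fz 10.3 op 22.2 t 25.88 False
a 297 act -62.5 r 61.9 Fr 0.5 Ft -0.1 Fz 10.4 op 22.1 t 26.24 False
a 305 act -54.5 r 61.9 Fr 0.8 Ft -0.5 Fz 9.2 op 21.8 t 26.61 False
C [0.5105665564205633, 0.14230087407166309]
[0.55527907 0.09953983 0.18901984]
```

View pics/n.png

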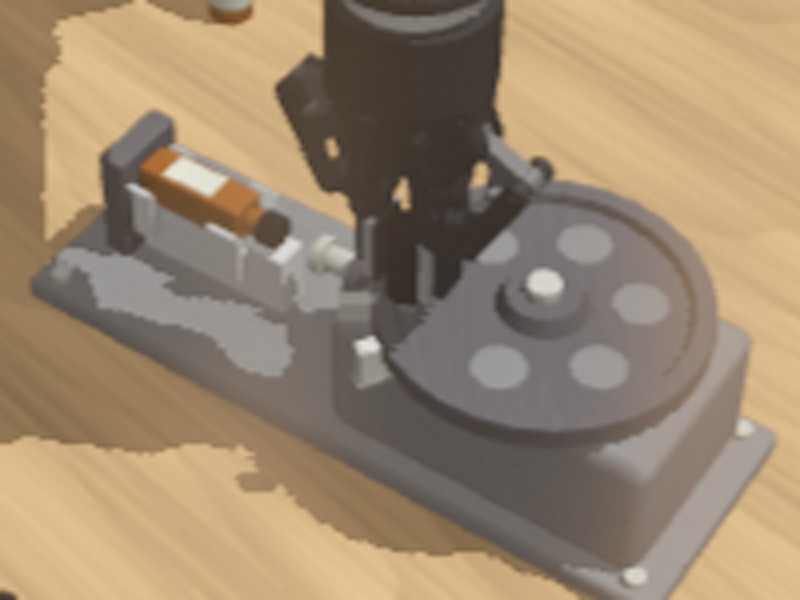

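```bash
python3 - <<'E'
from turn import *
C=np.load("C.npy")
a,C=seg(305,341,C,step=6,vel=.025,stop=9)
for a in np.arange(342.5,380,1.5):
    a,_=seg(a-1.5,a,C,step=1.5,vel=.012,stop=9)
    t=np.radians(a); th=-np.sin(t)*EX+np.cos(t)*EY
    p,f,s=state()
    if f[:2]@th<-5: env.dwell(.1); p,f,s=state(); print("contact? Ft",f[:2]@th, "cmd",a); break
np.save("A.npy",a)
E
```

```text
a 311 act -48.8 r 61.9 Fr 0.6 Ft -0.7 Fz 11.9 op 22.1 t 27.07 False
a 317 act -42.8 r 62.0 Fr 0.7 Ft -0.4 Fz 10.6 op 22.0 t 27.48 False
a 323 act -36.9 r 62.1 Fr 0.0 Ft -1.0 Fz 9.9 op 21.7 t 27.88 False
a 329 act -31.0 r 62.1 Fr 0.2 Ft -0.9 Fz 10.9 op 21.9 t 28.29 False
a 335 act -25.0 r 62.2 Fr 0.6 Ft -1.8 Fz 10.1 op 21.8 t 28.70 False
a 341 act -19.0 r 62.2 Fr 1.2 Ft -2.0 Fz 10.1 op 21.9 t 29.11 False
C [0.5105665564205633, 0.14230087407166309]
a 342 act -17.9 r 62.3 Fr -0.1 Ft -2.6 Fz 9.9 op 21.9 t 29.39 False
C [0.5105665564205633, 0.14230087407166309]
a 344 act -16.5 r 62.3 Fr 0.7 Ft -1.5 Fz 9.8 op 22.4 t 29.68 False
C [0.5105665564205633, 0.14230087407166309]
a 346 act -15.0 r 62.3 Fr 0.9 Ft -1.9 Fz 10.1 op 22.0 t 29.96 False
C [0.5105665564205633, 0.14230087407166309]
a 347 act -13.5 r 62.3 Fr 0.6 Ft -2.4 Fz 11.3 op 22.4 t 30.24 False
C [0.5105665564205633, 0.14230087407166309]
a 348 act -12.0 r 62.3 Fr 0.4 Ft -2.4 Fz 10.2 op 22.2 t 30.52 False
C [0.5105665564205633, 0.14230087407166309]
a 350 act -10.5 r 62.3 Fr 0.9 Ft -2.4 Fz 10.4 op 22.1 t 30.81 False
C [0.5105665564205633, 0.14230087407166309]
a 352 act -9.0 r 62.3 Fr 1.5 Ft -1.9 Fz 9.4 op 21.9 t 31.09 False
C [0.5105665564205633, 0.14230087407166309]
a 353 act -7.5 r 62.3 Fr 1.8 Ft -2.9 Fz 10.6 op 21.8 t 31.38 False
C [0.5105665564205633, 0.14230087407166309]
a 354 act -6.0 r 62.4 Fr 0.0 Ft -2.7 Fz 10.0 op 22.2 t 31.66 False
C [0.5105665564205633, 0.14230087407166309]
a 356 act -4.5 r 62.4 Fr 0.5 Ft -2.8 Fz 10.9 op 22.6 t 31.94 False
C [0.5105665564205633, 0.14230087407166309]
a 358 act -3.9 r 62.4 Fr 1.6 Ft -4.4 Fz 10.7 op 21.9 t 32.23 False
C [0.5105665564205633, 0.14230087407166309]
a 359 act -3.7 r 62.4 Fr -0.1 Ft -7.9 Fz 11.1 op 22.0 t 32.51 False
C [0.5105665564205633, 0.14230087407166309]
contact? Ft -7.904208654911956 cmd 359.0
```

```bash
python3 - <<'E'
from turn import *
C=np.load("C.npy"); a=float(np.load("A.npy"))
while a<366:
    a+=.7; a,_=seg(a-.7,a,C,step=.7,vel=.012,stop=9)
    F=[]
    t=np.radians(a); th=-np.sin(t)*EX+np.cos(t)*EY
    for i in range(4): env.dwell(.04); F.append(state()[1][:2]@th)
    print("mean Ft",np.mean(F))
    if np.mean(F)<-14.3: break
F=[]
for i in range(12): env.dwell(.06); F.append(round(float(state()[1][:2]@th),1))
print(F,a, env.get_state()["time"]); np.save("A.npy",a)
E
```

```text
a 360 act -3.6 r 62.4 Fr -0.2 Ft -9.5 Fz 11.6 op 21.9 t 32.86 False
C [0.5105665564205633, 0.14230087407166309]
mean Ft -8.969108618117502
a 360 act -3.5 r 62.4 Fr -0.8 Ft -10.5 Fz 11.6 op 22.1 t 33.27 False
C [0.5105665564205633, 0.14230087407166309]
mean Ft -10.3762076303817
a 361 act -3.4 r 62.4 Fr 0.3 Ft -11.3 Fz 11.2 op 22.1 t 33.69 False
C [0.5105665564205633, 0.14230087407166309]
mean Ft -11.963162346984948
a 362 act -3.3 r 62.4 Fr -1.0 Ft -14.0 Fz 12.7 op 21.9 t 34.11 False
C [0.5105665564205633, 0.14230087407166309]
mean Ft -13.65276637407154
a 362 act -3.2 r 62.4 Fr -0.4 Ft -15.0 Fz 12.7 op 22.4 t 34.52 False
C [0.5105665564205633, 0.14230087407166309]
mean Ft -14.45630013507303
[-14.9, -15.0, -14.9, -13.8, -16.2, -14.0, -14.6, -14.0, -15.1, -14.0, -14.2, -14.4] 362.49999999999994 35.3917
```

```bash
python3 - <<'E'
from turn import *
C=np.load("C.npy")
for a in(361,359.5,358,357):
    t=np.radians(a); c=C+.062*(np.cos(t)*EX+np.sin(t)*EY); th=-np.sin(t)*EX+np.cos(t)*EY
    env.movel([c[0],c[1],.188],velocity=.012); p,f,s=state(); print(a,f[:2]@th,f[2])
env.grip(.05,40)
p,f,s=state(); print(s["opening"],f,p)
env.movel([p[0],p[1],.26],velocity=.12)
env.movel([.45,-.20,.36],velocity=.25)
p,f,s=state(); print(f,p,s["time"])
for n in("top","scene"):
    p,d=camera(n); cv2.imwrite(f"pics/z_{n}.png",p); np.save(f"pics/z_{n}_d.npy",d)
    x0,y0,x1,y1=(200,165,370,270) if n=="top" else (245,220,445,370)
    cv2.imwrite(f"pics/z{n[0]}.png",cv2.resize(p[y0:y1,x0:x1],None,fx=4 if n=="scene" else 4.6,fy=4 if n=="scene" else 4.6,interpolation=cv2.INTER_CUBIC))
E
```

```text
361 -12.328024614496545 12.114458304408291
359.5 -8.882805213222586 11.700007557514477
358 -4.803346854670001 10.582988235082235
357 -3.507922415767232 10.595707190121885
0.04998496514021228 [ 0.28914171 -0.9453545  -0.24663243] [0.57125972 0.15087441 0.18734429]
[ 0.59388518 -0.40702559 -0.0869066 ] [ 0.45023201 -0.19886855  0.35964985] 39.3167
```

View pics/zt.png

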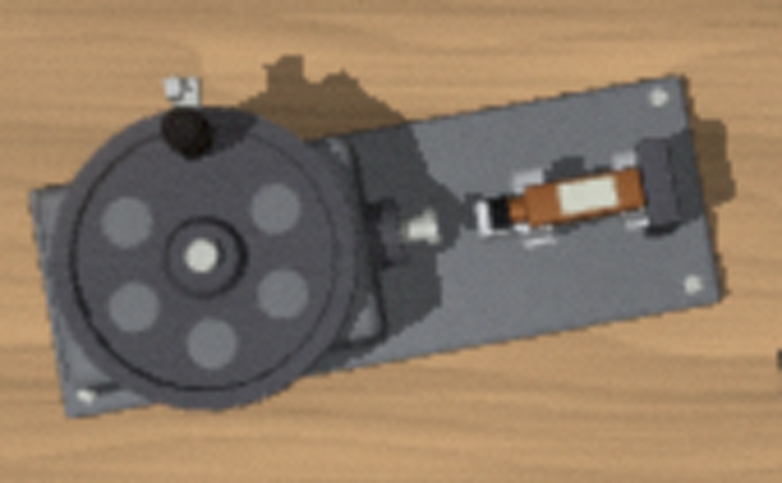

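View pics/zs.png

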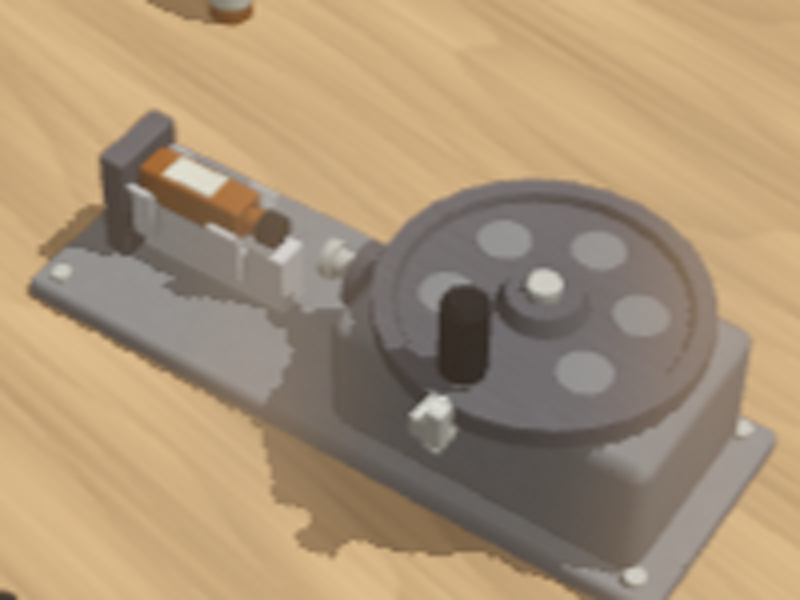

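View pics/z_scene.png

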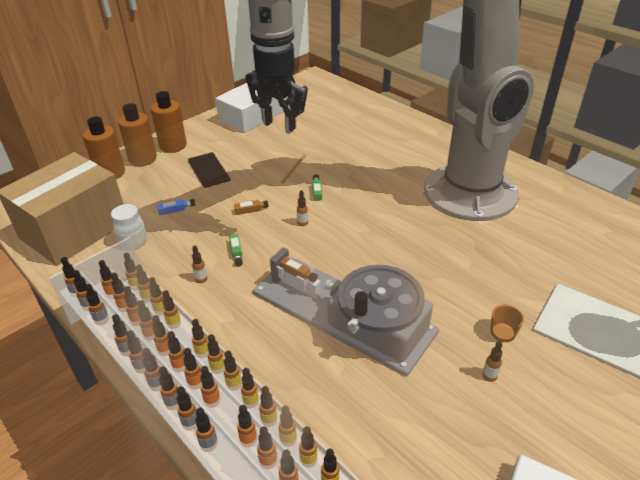

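```bash
python3 -c "
from h import *
s=env.get_state(); print(s['time'],s['force']); print(job.job_done())"
```

```text
39.4167 [ 0.37255293 -0.74467189  0.53392962]
the job is handed in; nothing more can be done
None
```

The job is done and handed in at about 39 s of the 70 s allowed; no verdict is reported.

- **Bottle:** I took the amber bottle with the white gap under its stopper head (top view, about (443,201)). I laid it in the cradle with the stopper towards the ram, about 4 to 5 mm off the anvil, and let go.
- **Wheel:** I gripped the handle and turned it one revolution counter-clockwise at about 0.4 rad/s (peak about 0.5 rad/s). I felt the stop at about −3.7° from the start direction. I then held about 14.5 N at the handle (13.8 to 16.2 N) for some 0.9 s, eased off and let go.
- **Last pictures:** The bottle lies against the anvil with the stopper home, the ram is drawn back, and the lug rests against the stop finger. The other bottles and the pot appear unmoved by eye in the scene view. The arm is clear of everything, with tool force near zero.
- **Where measurements disagreed:** The two cameras differed by 2 to 4 mm on positions. The wheel axis by feel came out about 2 mm from my camera estimate, and I corrected for it while turning. I put the final wheel angle at about 6.1 to 6.2 rad from the camera alone.
- **Not measured:** The force on the stop itself could not be read. From the handle push I reckon 8 to 10 N.

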